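# Lock the bayonet cap onto the prover's water filter

### The arm

A 6-joint arm with a two-finger parallel gripper is mounted at the origin on the work surface. World frame = base frame: x ahead of the robot, y to its left, z up, the work surface at z = 0. Lengths are in mm, angles in rad, forces in N, time in s.
With the tool pointing down it reaches from about 350 to 875 mm from the base axis. Payload 4.2 kg.
Tool frame: the origin (TCP) lies midway between the tips of the shut fingers; the grasp point (between the pads) lies 19 mm behind it; z points along the fingers, y is the direction in which the jaws open and shut (so a half turn about z gives the same grasp; the last joint's range is limited). The gripper opens to 85 mm and grips with 20 to 120 N. Pads are 22 mm wide; open, the fingers measure 114 mm over their backs; the gripper's body (76 mm by 85 mm) begins 54 mm behind the grasp point. The pads swing forward as they close: fully open they stand 13 mm farther back than shut.
Start: joints at [-0.865, 0.385, 0.008, 0, -1.194, -0.259], TCP at [270.063, -563.618, 231.312] pointing down, gripper open.
Joint ranges: [-3.14, 3.14], [-1.21, 2.06], [-1.07, 1.41], [-3.16, 2.05], [-2.99, -0.16], [-3.1, 3.1]. Speed limits (rad/s): [2.79, 2.79, 3.14, 3.14, 3.14, 3.14].

### API

Orientations are given as a unit quaternion [x, y, z, w].
In Python, from bench import arm gives the robot as it stands. The module is installed in compiled form; this text tells all that it offers.
- The arm moves only by the tool drive_tool, never from a script. Its argument "moves" is a list that holds one entry, the list of rows, each a list of 7 numbers: the opening, from 0 (shut) to 1 (fully open), then the shift along the tool's x, y, z in m, then the turn, a rotation vector about the tool's x, y, z in rad. In form: [[[hand, dx, dy, dz, wx, wy, wz], ...]]. A call has 1 to 20 rows; each row shifts and turns the pose as measured when the row begins, along the tool's axes as they then stand; what a row does not reach is not made up. A row lasts 1/10 s, in which the tool goes at most 50 mm and 8.59 degrees, less where a joint would pass 70% of its speed; a pose out of reach is approached as far as the arm can. A call with a gripper value outside its range is refused whole. The fingers move at their own pace and stop on an object; the grip force is fixed at half the most. Time passes only in rows, so rows that do not move let the fingers close. It gives the time, the measured TCP pose, the force and the opening at its end, in the units of the state.
- arm.read_state(): the state, without advancing time (a new reading comes with each control period).
- arm.get_image(name): name is "scene" or "top" or "wrist"; returns (picture, depth): 400x640x3 uint8, red, green, blue; 400x640 float32, mm along the optical axis (not along the pixel's ray), 0 where there is no reading.
- arm.camera_params(name): a dict with "fov_y" (degrees; the focal length in pixels is half the picture's height over the tangent of half this angle, whatever the lens; pixels are square), "cx", "cy" (the principal point, pixels), "world_from_camera" (4x4, takes a point from camera to world coordinates); the wrist camera has in their place "T_tool_cam" (4x4, takes a point from camera to tool coordinates, whose origin is the TCP and whose axes are the flange's). Camera axes: x right, y down, z forward; pixel columns grow to the right and rows downward; lengths in mm; the calibration is good to about 2 mm. A picture is of the moment at which its call begins: read the wrist's pose just before it. camera_params takes no time and is no camera call.
- arm.job_done(): hands the job in, once; it reports no verdict.
The state is a dict: "clock": time; "joints": joint angles; "joint_vel": joint speeds; "joint_efforts": joint torques, N m; "position": TCP position; "ee_rot": TCP orientation; "contact_force": force on the tool from outside, world axes, zero at the start; "wrist_torque": the same for the moment, N m; "gripper_width": finger opening in mm.
Only numpy, scipy, OpenCV 4.12 (cv2) and the standard library are available. Lean on these libraries where they do the work, as an engineer would, in place of code of your own. Each camera call takes 0.05 s, during which the arm holds its last target.

### The job

Put the white cap back on the prover's water-filter unit: set it into the steel collar on top of the column, feel for the turn at which its two lugs drop through the collar's two gaps, press it down against the spring, turn it clockwise (seen from above) nearly a quarter turn to the stop, and let it rise and click into its lock, so that it stays locked down, level, when you let go. Leave the jar, the bowl and the loaf where they are.

Things in the scene. Friction and masses are not known exactly. Their poses are not given: they have to be found in the camera images.
- cap_center (a point): The loose white plastic cap, 0.2 to 0.33 kg, 78 mm tall, standing upright on the bench. Point: on its axis, half-way up; z up along the axis, x along its bar grip. Below: a nose 58 mm across, 30 mm high, its foot tapered to 48 mm over 6 mm. Then a flange 88 mm across, 8 mm thick, its underside 9 mm below this point. Half a turn gives the same shape.
- cap_bar (a point): Middle of the cap's straight upright bar grip, on the cap's axis, 19 mm above cap_center; same axes. The bar is 78 mm long (along x), 16 mm thick (along y) and stands 40 mm tall on the flange: from 20 mm below to 20 mm above this point.
- cap_lugs (a point): On the cap's axis, 25 mm below cap_center; same axes. At this height two lugs stick out of the nose to both sides, under the ends of the bar (along +x and -x): each 12 mm wide, 8 mm high (4 mm above and below this point), reaching 37.5 mm from the axis.
- collar_top (a point): Middle of the mouth of the steel collar on the fixed filter unit, 120 mm above the bench; z up, x along the unit's box. Collar 92 mm across, bore 62 mm (2 mm play round the nose). Two opposite gaps, 36 degrees wide, in its flat rim pass the lugs with 6 degrees play each way. Their direction is not told: their line lies 0.14 to 1.26 rad counterclockwise (from above) of this x axis.
- spring_rest (a point): On the collar's axis, 25 mm above collar_top: where cap_center comes to rest with the lugs in the gaps and the cap on the spring, before pressing. While the lugs still lie on the rim, beside the gaps, cap_center is 4 mm higher (29 mm above collar_top). Pressing on from here takes 6 N, rising to 12 N.
- turn_depth (a point): On the collar's axis, 11 mm above collar_top: a good height of cap_center for turning. From 13 mm above collar_top the lugs clear the 8 mm rim; at 9 mm the flange meets the rim. There the cap turns clockwise (from above) 80 degrees (1.4 rad) from mid-gap to mid-lock, with a solid stop 6 degrees beyond; the other way is blocked.
- lock_point (a point): On the collar's axis, 17 mm above collar_top: where cap_center is when locked. At the end of the turn a notch under the rim lets the spring lift the cap to here, and holds it. A cap turned only part of the way stays at 13 mm or lower; a cap not turned is pushed back up to 25 mm.
- unit_box (a point): Middle of the underside of the filter unit's steel box, 190 x 150 mm and 45 mm high; x along its long side. The grey column with the collar, 92 mm across, stands on it 30 mm to -x of this point; two brass stubs, 30 mm high, stand on it 65 mm to +x.
- plunger (a joint): The white spring plunger inside the collar, 54 mm across, 14 mm below the collar's mouth: 0 when up, negative when pressed down (m); about -0.008 with the cap locked, -0.012 to -0.016 when pressed deep enough to turn.
- jar_center (a point): A bystander: upright glass jar with steel lid, 76 mm across and 110 mm tall; this point is half-way up its axis.
- bowl_center (a point): A bystander: steel bowl, 140 mm across and 65 mm tall; this point is on its axis, half-way up.
- loaf_center (a point): A bystander: bread loaf, 180 mm long (along x), 66 mm across; this point is its centre.
Mind the look-alikes: they are no part of the job. What is shaped like the part that bears cap_center but turquoise is not meant. Leave any blue look-alike of the part that bears collar_top alone.

How it is judged (in metres and radians):
On the way:
1. the cap is pressed down into the collar against the spring, deep enough to turn (cap_center less than 14 mm above the collar's mouth, plunger pressed by more than 9 mm) (z of cap_center in the frame of collar_top below 0.014 m and horizontal distance between cap_center and collar_top below 0.005 m and value of joint plunger below -0.009 m), for 0.1 s.
At the end, for the whole second after the job is handed in: The cap sits locked in the collar by itself: cap_center 15 to 18.8 mm above the collar's mouth and within 5 mm of its axis, tilted less than 4 degrees, the spring plunger held down by more than 5 mm; jar, bowl and loaf within 20 mm of where they were (z of cap_center in the frame of collar_top between 0.015 and 0.0188 m and horizontal distance between cap_center and collar_top below 0.005 m and angle between cap_center's own z axis and vertical below 0.07 rad and value of joint plunger below -0.005 m and distance of each of jar_center, bowl_center, loaf_center from where it was at the start of the episode below 0.02 m); the robot touches nothing.
It fails at once if the jar, the bowl or the loaf is pushed more than 30 mm from its place (distance of any of jar_center, bowl_center, loaf_center from where it was at the start of the episode above 0.03 m).
It also fails if it takes over 67 s, if anything falls off the work surface, if the arm or the gripper's body presses on something with over 40 N, if the wrist force passes 120 N, or if a joint passes its speed limit or range.

## Working session

There is one attempt and no reset: what is moved stays moved. The work goes in short steps, Python scripts to look and compute and a tool call to move; the robot and the scene stay as the last step left them, time stands still between calls to the robot, and variables do not carry over. Pictures are saved under pics/ and viewed, and the job is handed in when it is done.

Besides the shell and the picture viewer there is one more tool, called after "Emit:" by a JSON object that holds its "method" and its "body". drive_tool: Moves the arm, as the interface text tells. Its arguments: {"type":"object","properties":{"moves":{"type":"array","items":{"type":"array","items":{"type":"array","items":{"type":"number"}}}}},"required":["moves"]}

```bash
mkdir -p pics; cat > h.py <<'E'
from bench import arm
import numpy as np, cv2
from scipy.spatial.transform import Rotation as R
def K(n):
    p=arm.camera_params(n); f=200/np.tan(np.radians(p['fov_y'])/2); return f,p['cx'],p['cy'],p
def shot(n,fn):
    im,d=arm.get_image(n); cv2.imwrite('pics/'+fn+'.png',im[:,:,::-1]); np.save('pics/'+fn+'.npy',d); return im,d
def ext(n,st=None):
    p=arm.camera_params(n)
    if n!='wrist': return np.array(p['world_from_camera'])
    T=np.eye(4);T[:3,:3]=R.from_quat(st['ee_rot']).as_matrix();T[:3,3]=st['position'];return T@np.array(p['T_tool_cam'])
def ray(n,u,v,T):
    f,cx,cy,p=K(n); d=np.array([(u-cx)/f,(v-cy)/f,1.]); return T[:3,3],T[:3,:3]@d
def onz(n,u,v,z,T):
    o,d=ray(n,u,v,T); return o+d*(z-o[2])/d[2]
def cloud(n,dep,T):
    f,cx,cy,p=K(n); v,u=np.mgrid[:400,:640]
    P=np.stack([(u-cx)/f*dep,(v-cy)/f*dep,dep],-1); return P@T[:3,:3].T+T[:3,3]
E
python3 - <<'E'
from h import *
for k,v in arm.read_state().items(): print(k,np.round(v,3))
for n in ['scene','top','wrist']:
    p=arm.camera_params(n); print(n,{k:np.round(v,3).tolist() for k,v in p.items()})
    shot(n,n+'0')
E
```

```text
clock 0.0
joints [-8.650e-01  3.860e-01  7.000e-03 -1.000e-03 -1.194e+00 -2.590e-01]
joint_vel [-0.    -0.001  0.002 -0.001  0.001  0.002]
joint_efforts [ 0.0000e+00 -3.9229e+01  1.8840e+01  4.1860e+00 -5.0000e-03 -0.0000e+00]
position [ 269.811 -563.098  230.203]
ee_rot [-0.221  0.975  0.001 -0.   ]
contact_force [0.396 0.524 0.002]
wrist_torque [ 0.036  0.002 -0.018]
gripper_width 85.207
scene {'fov_y': 49.021, 'cx': 318.902, 'cy': 201.031, 'world_from_camera': [[-0.413, 0.638, -0.649, 1143.467], [0.911, 0.301, -0.283, 300.819], [0.015, -0.708, -0.706, 819.192], [0.0, 0.0, 0.0, 1.0]]}
top {'fov_y': 46.807, 'cx': 319.656, 'cy': 201.333, 'world_from_camera': [[0.001, -0.998, 0.063, 430.502], [-1.0, -0.002, -0.021, 26.425], [0.021, -0.063, -0.998, 1310.824], [0.0, 0.0, 0.0, 1.0]]}
wrist {'fov_y': 68.336, 'cx': 317.895, 'cy': 202.439, 'T_tool_cam': [[-0.0, -0.954, -0.3, 77.113], [1.0, -0.0, -0.0, 0.178], [0.0, -0.3, 0.954, -142.07], [0.0, 0.0, 0.0, 1.0]]}
```

View pics/scene0.png

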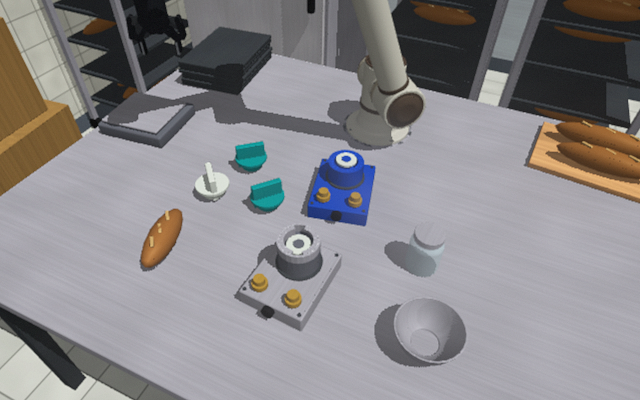

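View pics/top0.png

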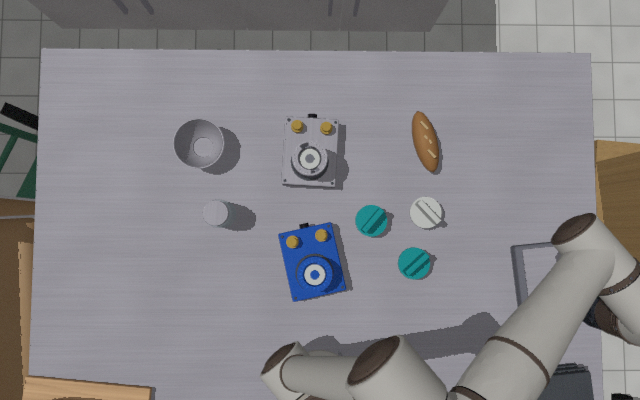

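View pics/wrist0.png

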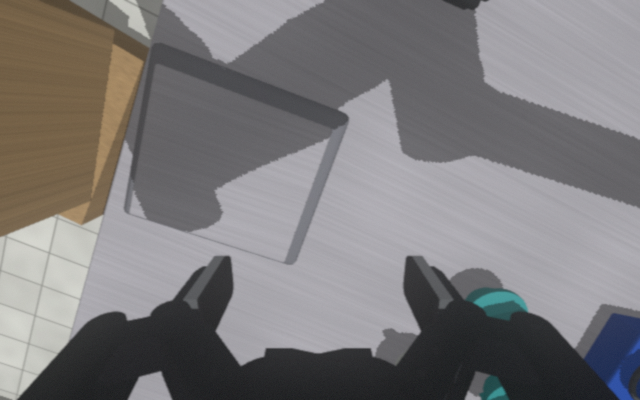

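Candidates for the cap in the top view: white cap at (426,213), turquoise look-alikes at (371,221) and (414,263). For the collar: grey steel unit at (310,158), blue look-alike at (315,275). By the description I choose the white cap and the grey unit, and check both in close crops.

```bash
python3 - <<'E'
from h import *
im=cv2.imread('pics/top0.png'); d=np.load('pics/top0.npy')
T=ext('top'); P=cloud('top',d,T)
a=cv2.resize(im[185:240,395:455],None,fx=6,fy=6,interpolation=2); b=cv2.resize(im[105:195,270:350],None,fx=4,fy=4,interpolation=2)
H=max(a.shape[0],b.shape[0]); c=np.zeros((H,a.shape[1]+b.shape[1],3),np.uint8); c[:a.shape[0],:a.shape[1]]=a; c[:b.shape[0],a.shape[1]:]=b
cv2.imwrite('pics/crop1.png',c)
s=cv2.imread('pics/scene0.png'); ds=np.load('pics/scene0.npy'); Ts=ext('scene'); Ps=cloud('scene',ds,Ts)
cv2.imwrite('pics/crop2.png',cv2.resize(s[140:330,180:380],None,fx=3,fy=3,interpolation=2))
# cap top view
def reg(P,n,x0,x1,y0,y1,im,zlo):
    Q=P[y0:y1,x0:x1].reshape(-1,3); C=im[y0:y1,x0:x1].reshape(-1,3).astype(int)
    print(n,'n',len(Q),'z pct',np.percentile(Q[:,2],[1,50,90,95,99]).round(1))
    return Q,C
Q,C=reg(P,'cap',400,452,190,238,im,0)
hs=cv2.cvtColor(im,cv2.COLOR_BGR2HSV)
for zl,zh in[(30,45),(60,90)]:
    m=(Q[:,2]>zl)&(Q[:,2]<zh); q=Q[m]; print(zl,m.sum(),q.mean(0).round(1),q.min(0).round(1),q.max(0).round(1))
    if m.sum()>10: print(cv2.minAreaRect(q[:,:2].astype(np.float32)))
Q,C=reg(Ps,'cap scene',190,235,155,205,s,0)
for zl,zh in[(30,45),(60,90)]:
    m=(Q[:,2]>zl)&(Q[:,2]<zh); q=Q[m]; print(zl,m.sum(),q.mean(0).round(1),q.min(0).round(1),q.max(0).round(1))
    if m.sum()>10: print(cv2.minAreaRect(q[:,:2].astype(np.float32)))
for n,P_,r in[('top',P,(270,350,105,195)),('scene',Ps,(230,350,215,330))]:
  Q,C=reg(P_,n+' unit',*r,im,0)
  for zl,zh in[(40,50),(112,126)]:
    m=(Q[:,2]>zl)&(Q[:,2]<zh); q=Q[m]; print(zl,m.sum(),q.mean(0).round(1),q.min(0).round(1),q.max(0).round(1), np.median(q[:,2]))
    if m.sum()>10: print(cv2.minAreaRect(q[:,:2].astype(np.float32)), cv2.minEnclosingCircle(q[:,:2].astype(np.float32)))
E
```

```text
cap n 2496 z pct [-7.2  0.7 44.9 75.9 80.5]
30 551 [ 481.2 -290.    37. ] [ 440.3 -335.5   30.7] [ 523.9 -249.5   44.7]
((482.09893798828125, -292.52252197265625), (83.54690551757812, 85.9814453125), 0.04214659333229065)
60 201 [ 481.4 -291.4   75.3] [ 450.7 -322.3   60.4] [ 512.6 -262.4   83.4]
((481.8741455078125, -292.3219299316406), (76.04592895507812, 17.073240280151367), 43.05779266357422)
cap scene n 2250 z pct [-4.3  0.3 39.4 75.1 78.8]
30 541 [ 489.1 -290.6   36.8] [ 438.3 -337.3   30.3] [ 529.8 -250.    44.8]
((485.4436340332031, -292.8365478515625), (84.6251449584961, 85.44011688232422), 36.05643081665039)
60 156 [ 491.1 -288.2   74.9] [ 454.4 -325.    60.7] [ 518.  -262.3   80.4]
((484.0382995605469, -294.9381103515625), (83.33171081542969, 15.781486511230469), 43.36146545410156)
top unit n 7200 z pct [ -6.6  39.3 104.9 117.6 121.9]
40 2103 [652.9  26.8  44.2] [552.6 -51.7  40. ] [754.6 106.   50. ] 44.09932542668162
((654.7218017578125, 26.62424087524414), (149.7447509765625, 200.69093322753906), 86.9351806640625) ((650.0065307617188, 26.73526382446289), 117.82283020019531)
112 491 [619.6  28.7 118.7] [574.  -15.6 112.3] [666.1  73.1 125.1] 118.69067990026474
((620.0473022460938, 28.762298583984375), (88.657958984375, 92.02359771728516), 89.44413757324219) ((619.7755126953125, 27.796222686767578), 46.76309585571289)
scene unit n 13800 z pct [ -3.9   2.4 101.2 116.4 120.4]
40 2983 [679.6  36.1  44.1] [450.9 -51.9  40. ] [758.9 105.5  50. ] 44.033501807617654
((604.3742065429688, 28.718612670898438), (150.79949951171875, 308.78289794921875), 87.03418731689453) ((606.1756591796875, 28.90970230102539), 156.7938995361328)
112 744 [624.6  28.7 118.3] [574.7 -18.  112. ] [670.2  74.  123.5] 118.64662326503998
((622.0234375, 28.162220001220703), (93.01180267333984, 91.76636505126953), 21.04353904724121) ((622.3724365234375, 26.55495262145996), 47.930641174316406)
```

View pics/crop1.png

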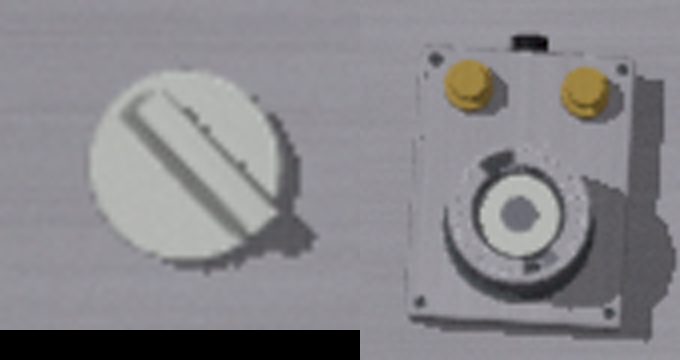

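View pics/crop2.png

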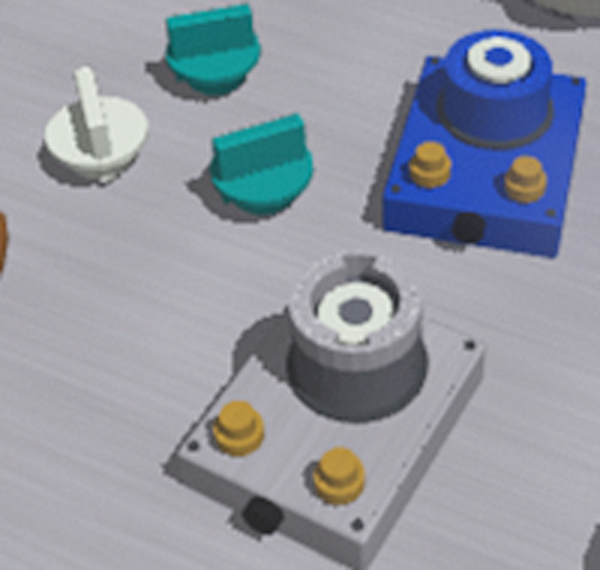

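Crops confirm it: the white cap's bar runs at about 43° in world, and the grey collar has gaps near crop pixels (497,160) and (538,262), i.e. roughly 22° from world x. I'll look closer with the wrist camera, first over the collar and then over the cap.

```bash
cat >> h.py <<'E'
def delta(tgt,yaw_y=None):
    st=arm.read_state(); M=R.from_quat(st['ee_rot']); d=M.inv().apply(np.array(tgt)-st['position'])
    print('pos',st['position'].round(1),'tool delta mm',d.round(1)); 
    y=M.as_matrix()[:,1]; yy=np.degrees(np.arctan2(y[1],y[0])); print('yaw_y',yy.round(2),'z axis',M.as_matrix()[:,2].round(4))
    if yaw_y is not None:
        e=(yaw_y-yy+180)%360-180; z=np.array([0,0,-1.]); 
        t=R.from_matrix(np.column_stack([np.cross([np.cos(np.radians(yaw_y)),np.sin(np.radians(yaw_y)),0],z),[np.cos(np.radians(yaw_y)),np.sin(np.radians(yaw_y)),0],z]))
        print('rotvec tool',(M.inv()*t).as_rotvec().round(4))
E
python3 -c "
from h import *
delta([600,28,260],112)"
```

```text
pos [ 269.9 -563.2  230.5] tool delta mm [-553.1  390.7  -28.9]
yaw_y 115.59 z axis [-8.0e-04  1.5e-03 -1.0e+00]
rotvec tool [ 0.0017 -0.0002  0.0627]
```

Emit:
{"method": "drive_tool", "body": {"moves": [[[1,-0.037,0.026,-0.002,0,0,0.004],[1,-0.037,0.026,-0.002,0,0,0.004],[1,-0.037,0.026,-0.002,0,0,0.004],[1,-0.037,0.026,-0.002,0,0,0.004],[1,-0.037,0.026,-0.002,0,0,0.004],[1,-0.037,0.026,-0.002,0,0,0.004],[1,-0.037,0.026,-0.002,0,0,0.004],[1,-0.037,0.026,-0.002,0,0,0.004],[1,-0.037,0.026,-0.002,0,0,0.004],[1,-0.037,0.026,-0.002,0,0,0.004],[1,-0.037,0.026,-0.002,0,0,0.004],[1,-0.037,0.026,-0.002,0,0,0.004],[1,-0.037,0.026,-0.002,0,0,0.004],[1,-0.037,0.026,-0.002,0,0,0.004],[1,-0.037,0.026,-0.002,0,0,0.004],[1,0,0,0,0,0,0]]]}}

```text
clock: 1.75
position: [630.6, 40.7, 256.1]
ee_rot: [-0.188, 0.982, 0.004, -0.003]
contact_force: [-0.2, -0.4, -1.2]
gripper_width: 85.5
```

```bash
python3 -c "
from h import *
delta([600,28,260],112); st=arm.read_state(); print(st['clock'],st['joints'].round(3)); shot('wrist','w1'); import pickle; pickle.dump(st,open('pics/w1.pkl','wb'))"
```

```text
pos [630.6  40.7 256.1] tool delta mm [33.2 -0.5 -3.8]
yaw_y 111.7 z axis [-0.0079  0.0059 -1.    ]
rotvec tool [ 0.0084 -0.0051 -0.0053]
1.75 [ 0.316  0.386  0.075 -0.008 -1.266 -1.506]
```

View pics/w1.png

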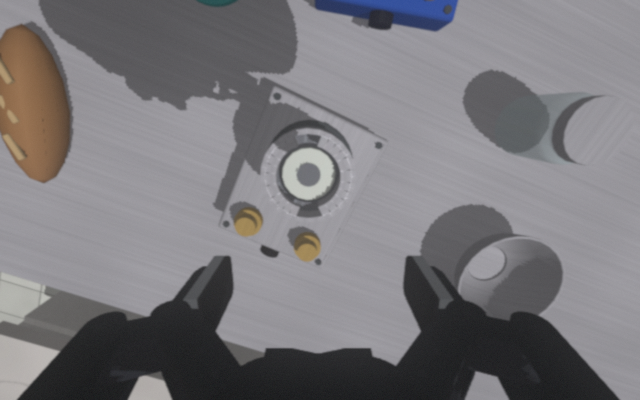

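```bash
python3 - <<'E'
from h import *
import pickle
st=pickle.load(open('pics/w1.pkl','rb')); im=cv2.imread('pics/w1.png'); d=np.load('pics/w1.npy'); T=ext('wrist',st); P=cloud('wrist',d,T)
cv2.imwrite('pics/crop3.png',cv2.resize(im[115:230,250:365],None,fx=5,fy=5,interpolation=2))
Q=P[80:270,210:390].reshape(-1,3)
m=(Q[:,2]>112)&(Q[:,2]<126); q=Q[m]; print(len(q),np.median(q[:,2]),cv2.minEnclosingCircle(q[:,:2].astype(np.float32)),cv2.fitEllipse(cv2.convexHull(q[:,:2].astype(np.float32))))
m=(Q[:,2]>40)&(Q[:,2]<49); b=Q[m]; print(np.median(b[:,2]),cv2.minAreaRect(b[:,:2].astype(np.float32)))
# polar: rim heights vs angle
c=np.array(cv2.fitEllipse(cv2.convexHull(q[:,:2].astype(np.float32)))[0])
r=np.hypot(*(Q[:,:2]-c).T); a=np.degrees(np.arctan2(Q[:,1]-c[1],Q[:,0]-c[0]))%360
for k in range(0,360,6):
    s=(r>33)&(r<37)&(a>=k)&(a<k+6)
    print(k+3,s.sum(),np.round(np.median(Q[s,2]),1) if s.any() else None,end=' | ')
pl=(r<22)&(Q[:,2]>90); print('plunger',np.median(Q[pl,2]),Q[pl].mean(0))
E
```

```text
3591 119.39349945642368 ((619.9453125, 26.947477340698242), 46.46249008178711) ((619.9456176757812, 27.079179763793945), (92.0754623413086, 92.42682647705078), 93.77999114990234)
44.382537522919165 ((655.8538818359375, 24.965980529785156), (150.04598999023438, 202.04660034179688), 86.79232025146484)
3 18 118.9 | 9 12 98.2 | 15 15 98.5 | 21 11 98.2 | 27 13 98.4 | 33 12 98.3 | 39 8 108.9 | 45 15 119.4 | 51 13 119.1 | 57 13 118.9 | 63 13 119.3 | 69 16 119.2 | 75 13 119.8 | 81 14 119.3 | 87 15 119.5 | 93 15 119.3 | 99 16 119.7 | 105 13 119.0 | 111 15 119.5 | 117 16 119.5 | 123 14 119.8 | 129 16 119.4 | 135 17 119.4 | 141 16 119.5 | 147 17 119.5 | 153 16 119.5 | 159 18 119.4 | 165 17 119.4 | 171 17 119.0 | 177 18 119.5 | 183 21 119.2 | 189 15 98.5 | 195 15 98.6 | 201 16 98.3 | 207 16 98.4 | 213 14 98.4 | 219 25 100.3 | 225 18 119.7 | 231 17 119.5 | 237 16 119.8 | 243 18 119.3 | 249 17 119.3 | 255 14 119.4 | 261 18 119.4 | 267 17 119.2 | 273 16 119.4 | 279 15 119.5 | 285 14 119.9 | 291 17 119.0 | 297 121 278.5 | 303 71 273.6 | 309 49 269.5 | 315 18 119.2 | 321 21 118.9 | 327 21 119.5 | 333 19 119.2 | 339 22 119.0 | 345 20 119.3 | 351 19 118.9 | 357 20 119.3 | plunger 105.85080199618162 [619.50855291  26.94199822 105.94325808]
```

View pics/crop3.png

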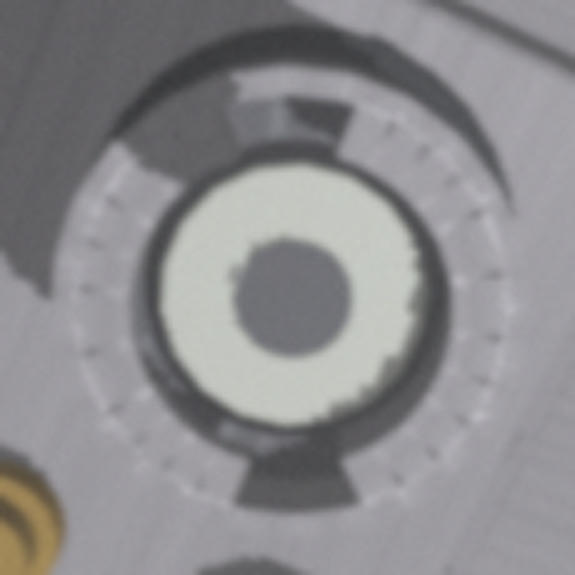

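The crop shows gaps at (292,125) and (297,480), with the plunger at (292,298). From depth, the collar axis is at about (620,27) with its rim at z 119.4 (text: 120), and the gaps are around 23°. I'll refine the angle, then go to the cap turned half round so the wrist has room for the turn.

```bash
python3 - <<'E'
from h import *
import pickle
st=pickle.load(open('pics/w1.pkl','rb')); d=np.load('pics/w1.npy'); T=ext('wrist',st); P=cloud('wrist',d,T)
Q=P[80:270,210:390].reshape(-1,3); c=np.array([619.9,27.1])
r=np.hypot(*(Q[:,:2]-c).T); a=np.degrees(np.arctan2(Q[:,1]-c[1],Q[:,0]-c[0]))
g=(r>31.5)&(r<38)&(Q[:,2]<110)&(Q[:,2]>90)
for off in(0,180):
    x=(a-off+180)%360-180; s=g&(abs(x-23)<40); print(np.percentile(x[s],[2,50,98]).round(1),np.mean(x[s]).round(1))
delta([480,-293,190],-47)
E
```

```text
[-14.6  15.8  36.8] 14.4
[ 4.7 22.9 40.3] 22.9
pos [629.3  39.1 256. ] tool delta mm [ 260.7 -254.2   65.6]
yaw_y 111.63 z axis [-0.0094  0.0055 -0.9999]
rotvec tool [-0.0071 -0.0136  2.7686]
```

Emit:
{"method": "drive_tool", "body": {"moves": [[[1,0.033,-0.032,0.005,0,0,0],[1,0.033,-0.032,0.005,0,0,0],[1,0.033,-0.032,0.005,0,0,0],[1,0.033,-0.032,0.005,0,0,0],[1,0.033,-0.032,0.005,0,0,0],[1,0.033,-0.032,0.005,0,0,0],[1,0.033,-0.032,0.005,0,0,0],[1,0.033,-0.032,0.005,0,0,0],[1,0,0,0,0,0,-0.14],[1,0,0,0,0,0,-0.14],[1,0,0,0,0,0,-0.14],[1,0,0,0,0,0,-0.14],[1,0,0,0,0,0,-0.14],[1,0,0,0,0,0,-0.14],[1,0,0,0,0,0,-0.14],[1,0,0,0,0,0,-0.14],[1,0,0,0,0,0,-0.14],[1,0,0,0,0,0,-0.14],[1,0,0,0,0,0,-0.14],[1,0,0,0,0,0,-0.14]]]}}

```text
clock: 3.8
position: [448.2, -317.6, 211.4]
ee_rot: [0.869, -0.495, -0.012, 0.001]
contact_force: [0.8, -0.0, 0.1]
gripper_width: 85.6
```

Emit:
{"method": "drive_tool", "body": {"moves": [[[1,0,0,0,0,0,-0.14],[1,0,0,0,0,0,-0.14],[1,0,0,0,0,0,-0.14],[1,0,0,0,0,0,-0.14],[1,0,0,0,0,0,-0.14],[1,0,0,0,0,0,-0.14],[1,0,0,0,0,0,-0.14],[1,0,0,0,0,0,-0.14],[1,0,0,0,0,0,-0.14],[1,0,0,0,0,0,-0.14],[1,0,0,0,0,0,-0.14],[1,0,0,0,0,0,-0.14]]]}}

```text
clock: 5.0
position: [432.3, -321.8, 211.1]
ee_rot: [0.939, 0.343, -0.011, -0.011]
contact_force: [-0.1, 0.3, -0.4]
gripper_width: 85.4
```

```bash
python3 -c "
from h import *
delta([482,-292.5,190],-47); st=arm.read_state(); print(st['clock'],st['joints'].round(3)); shot('wrist','w2'); import pickle; pickle.dump(st,open('pics/w2.pkl','wb'))"
```

```text
pos [ 432.3 -321.8  211.1] tool delta mm [57.1 10.2 20.1]
yaw_y -49.89 z axis [-0.0275  0.0137 -0.9995]
rotvec tool [-0.0285  0.0115 -0.0503]
5.0 [-0.341  0.27  -0.212 -0.004 -1.119  2.614]
```

View pics/w2.png

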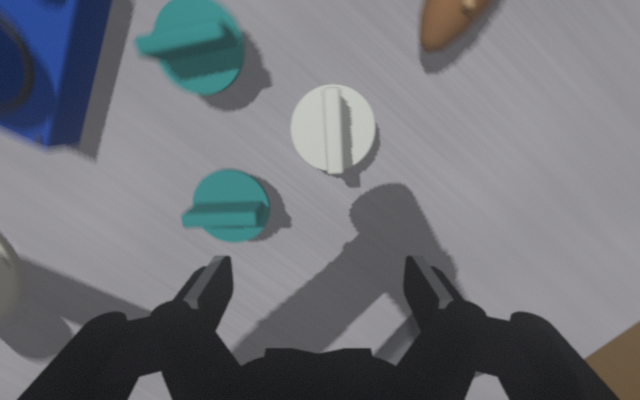

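The white cap is at (333,130), its bar nearly vertical in the image; the turquoise look-alikes are at (200,45) and (230,205). Measuring it.

```bash
cat > cap.py <<'E'
from h import *
import pickle,sys
def cap(fn,box):
    st=pickle.load(open(f'pics/{fn}.pkl','rb')); im=cv2.imread(f'pics/{fn}.png'); d=np.load(f'pics/{fn}.npy'); T=ext('wrist',st); P=cloud('wrist',d,T)
    x0,x1,y0,y1=box; Q=P[y0:y1,x0:x1].reshape(-1,3)
    for zl,zh in[(32,42),(70,90)]:
        q=Q[(Q[:,2]>zl)&(Q[:,2]<zh)]; h=cv2.convexHull(q[:,:2].astype(np.float32)); r=cv2.minAreaRect(h); print(len(q),'zmed',np.median(q[:,2]).round(1),np.round(r[0],1),np.round(r[1],1),round(r[2],1),'ell',np.round(cv2.fitEllipse(h)[0],1))
E
python3 -c "
from cap import *
cap('w2',(275,395,70,195)); delta([482,-292.5,130],-47)"
```

```text
4307 zmed 37.5 [ 481.5 -293.9] [86.4 87.4] 43.8 ell [ 481.1 -294.4]
1493 zmed 77.2 [ 481.1 -294.5] [78. 16.] 43.0 ell [ 480.9 -294.7]
pos [ 432.2 -321.8  211.1] tool delta mm [57.9 12.2 80.1]
yaw_y -49.68 z axis [-0.0276  0.0137 -0.9995]
rotvec tool [-0.0286  0.0115 -0.0466]
```

Emit:
{"method": "drive_tool", "body": {"moves": [[[1,0.028,0.005,0.02,-0.014,0.006,-0.025],[1,0.028,0.005,0.02,-0.014,0.006,-0.025],[1,0,0,0.02,0,0,0],[1,0,0,0,0,0,0]]]}}

```text
clock: 5.45
position: [478.6, -293.5, 150.3]
ee_rot: [0.932, 0.362, 0.001, 0.001]
contact_force: [0.0, -0.2, 0.2]
gripper_width: 85.6
```

```bash
python3 -c "
from h import *
st=arm.read_state(); print(st['clock'],st['joints'].round(3)); shot('wrist','w3'); import pickle; pickle.dump(st,open('pics/w3.pkl','wb'))
from cap import *
cap('w3',(200,430,60,330));delta([481.2,-294.4,42],-47)"
```

```text
5.45 [-0.262  0.349 -0.267 -0.    -0.952  2.574]
7698 zmed 37.5 [ 467.7 -289.1] [232.3 199. ] 38.5 ell [ 556.9 -223.1]
1946 zmed 77.3 [ 442.3 -302.3] [151.8  51.1] 11.6 ell [ 733.5 -162.7]
pos [ 479.8 -294.2  152. ] tool delta mm [  0.6   0.5 110. ]
yaw_y -47.49 z axis [ 0.0062 -0.0024 -1.    ]
rotvec tool [ 0.006  -0.0029 -0.0085]
```

View pics/w3.png

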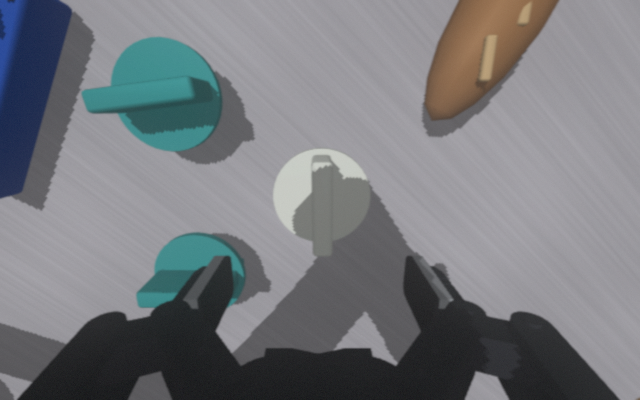

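```bash
python3 -c "
from cap import *
cap('w3',(260,385,140,275));delta([481.2,-294.4,42],-47)"
```

```text
5362 zmed 37.5 [ 481.7 -293.8] [86.1 87.9] 43.2 ell [ 481.3 -294.3]
1944 zmed 77.3 [ 481.4 -294.1] [77.4 15.8] 43.2 ell [ 482.1 -294. ]
pos [ 479.8 -294.2  152. ] tool delta mm [  0.6   0.5 110. ]
yaw_y -47.49 z axis [ 0.0062 -0.0024 -1.    ]
rotvec tool [ 0.006  -0.0029 -0.0085]
```

Emit:
{"method": "drive_tool", "body": {"moves": [[[1,0.001,0,0.03,0.006,-0.003,-0.005],[1,0,0,0.03,0,0,0],[1,0,0,0.025,0,0,0],[1,0,0,0.01,0,0,0],[1,0,0,0,0,0,0]]]}}

```text
clock: 6.0
position: [483.9, -298.4, 62.8]
ee_rot: [0.932, 0.361, 0.005, 0.005]
contact_force: [0.5, 0.6, 0.5]
gripper_width: 85.0
```

```bash
python3 -c "
from cap import *
delta([481.4,-294.2,43],-46.8)"
```

```text
pos [ 483.9 -298.4   62.8] tool delta mm [ 0.9 -5.1 19.7]
yaw_y -47.64 z axis [ 0.0132 -0.0067 -0.9999]
rotvec tool [ 0.0138 -0.0051 -0.0147]
```

Emit:
{"method": "drive_tool", "body": {"moves": [[[1,0.001,-0.005,0.01,0.014,-0.005,-0.015],[1,0,0,0.008,0,0,0],[1,0,0,0,0,0,0]]]}}

```text
clock: 6.3
position: [483.4, -295.1, 47.3]
ee_rot: [0.93, 0.368, 0.002, 0.002]
contact_force: [-0.3, 0.6, 0.0]
gripper_width: 85.5
```

```bash
python3 -c "
from cap import *
delta([481.4,-294.2,43],-46.8)"
```

```text
pos [ 483.4 -295.1   47.3] tool delta mm [-0.8 -2.   4.3]
yaw_y -46.77 z axis [ 0.0054 -0.0017 -1.    ]
rotvec tool [ 0.0049 -0.0028  0.0006]
```

Emit:
{"method": "drive_tool", "body": {"moves": [[[1,0,-0.002,0.004,0.005,-0.003,0],[0,0,0,0,0,0,0],[0,0,0,0,0,0,0],[0,0,0,0,0,0,0],[0,0,0,0,0,0,0],[0,0,0,0,0,0,0],[0,0,0,0,0,0,0],[0,0,0,0,0,0,0]]]}}

```text
clock: 7.1
position: [483.1, -293.8, 44.8]
ee_rot: [0.93, 0.369, 0.001, 0.001]
contact_force: [0.4, 0.3, -0.4]
gripper_width: 15.1
```

```bash
python3 -c "
from cap import *
delta([481.4,-294.2,43],-46.8)
st=arm.read_state(); print(st['gripper_width'],st['contact_force']); shot('wrist','w4'); import pickle; pickle.dump(st,open('pics/w4.pkl','wb'))"
```

```text
pos [ 483.1 -293.8   44.8] tool delta mm [-1.6 -0.9  1.8]
yaw_y -46.73 z axis [ 0.0025 -0.0011 -1.    ]
rotvec tool [ 0.0025 -0.001   0.0012]
15.053033881722733 [ 0.43740002  0.32290286 -0.39871372]
```

View pics/w4.png

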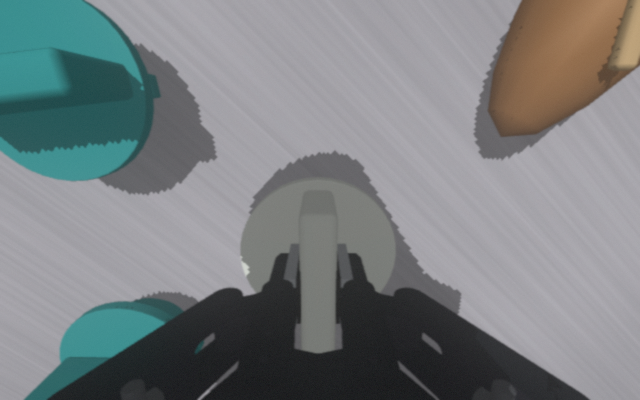

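```bash
cat > fit.py <<'E'
from h import *
import pickle,sys
from scipy.optimize import least_squares
def fit(fn,box=(225,410,165,330)):
    st=pickle.load(open(f'pics/{fn}.pkl','rb')); d=np.load(f'pics/{fn}.npy'); T=np.array(arm.camera_params('wrist')['T_tool_cam']); P=cloud('wrist',d,T)
    x0,x1,y0,y1=box; Q=P[y0:y1,x0:x1].reshape(-1,3)
    im=cv2.imread(f'pics/{fn}.png')
    # flange plane near tool z ~ +5
    hist,e=np.histogram(Q[:,2],bins=np.arange(-80,60,2)); 
    q=Q[(Q[:,2]>0)&(Q[:,2]<13)&(Q[:,0]>-60)&(Q[:,0]<60)&(abs(Q[:,1])<60)]; print(len(q),'flange tool z',np.median(q[:,2]).round(1))
    # bar top & end
    b=Q[(Q[:,2]<-28)&(Q[:,2]>-40)&(abs(Q[:,1])<14)]; print('bar top z',np.median(b[:,2]).round(1),'x',np.percentile(b[:,0],[1,99]).round(1),'y',np.percentile(b[:,1],[2,98]).round(1))
    # edge by max radius per column
    pts=[]
    for a in np.radians(np.arange(-70,71,4)):
        u=np.array([np.cos(a),np.sin(a)]); r=q[:,:2]@u; t=abs(q[:,0]*-u[1]+q[:,1]*u[0]); s=t<2
        if s.any():
            i=np.argmax(np.where(s,r,-99)); 
            if r[i]>30: pts.append(q[i,:2])
    pts=np.array(pts); s=least_squares(lambda c: np.hypot(*(pts-c[:2]).T)-c[2],[0,0,44],loss='soft_l1'); s2=least_squares(lambda c: np.hypot(*(pts-c[:2]).T)-43.5,[0,0],loss='soft_l1'); print(len(pts),s.x.round(2),s2.x.round(2),np.abs(s2.fun).max().round(2))
E
python3 -c "
from fit import *
fit('w4')"
```

```text
8787 flange tool z 7.3
bar top z -32.6 x [-17.1  37. ] y [-10.9  10.7]
36 [-1.32 -0.62 43.55] [-1.26 -0.62] 0.15
```

The grip is on the bar (15.1 mm wide). The cap centre sits at (-1.4, -0.4) in tool xy, and cap_center z is 6 mm below the TCP. Lifting.

Emit:
{"method": "drive_tool", "body": {"moves": [[[0,0,0,-0.02,0,0,0],[0,0,0,-0.035,0,0,0],[0,0,0,-0.04,0,0,0],[0,0,0,-0.04,0,0,0],[0,0,0,-0.03,0,0,0],[0,0,0,0,0,0,0]]]}}

```text
clock: 7.75
position: [479.5, -292.5, 210.5]
ee_rot: [0.93, 0.368, -0.004, -0.004]
contact_force: [0.7, 0.6, -1.7]
gripper_width: 15.2
```

```bash
cat >> h.py <<'E'
def capdelta(tgt_cap,bar_yaw,off=(-1.4,-0.4,-6)):
    # want cap_center at tgt with tool down, jaw yaw = bar_yaw-90
    y=np.radians(bar_yaw-90); Y=np.array([np.cos(y),np.sin(y),0]); Z=np.array([0,0,-1.]); M=np.column_stack([np.cross(Y,Z),Y,Z])
    # off tool z: cap_center is at tool z=+6
    o=np.array([off[0],off[1],6.0]); delta(np.array(tgt_cap)-M@o,bar_yaw-90)
    st=arm.read_state(); Mc=R.from_quat(st['ee_rot']).as_matrix(); c=st['position']+Mc@o; 
    print('cap_center now',c.round(1),'rel collar',(c-[620,27.0,120]).round(1),'F',np.round(st['contact_force'],1),'tq',np.round(st['wrist_torque'],2),'w',round(float(st['gripper_width']),1),'t',st['clock'],'j6',st['joints'][5].round(3))
E
python3 -c "
from h import *
capdelta([620,27,185],23)"
```

```text
pos [ 479.5 -292.5  210.5] tool delta mm [ 322.2 -136.    19.5]
yaw_y -46.86 z axis [-0.0097  0.0043 -0.9999]
rotvec tool [-0.0089  0.0058  0.3514]
cap_center now [ 478.2 -293.1  204.5] rel collar [-141.8 -320.1   84.5] F [ 0.7  0.6 -1.7] tq [-0.07 -0.12 -0.05] w 15.2 t 7.75 j6 2.585
```

Emit:
{"method": "drive_tool", "body": {"moves": [[[0,0.04,-0.017,0.001,0,0,0],[0,0.04,-0.017,0.001,0,0,0],[0,0.04,-0.017,0.001,0,0,0],[0,0.04,-0.017,0.001,0,0,0],[0,0.04,-0.017,0.001,0,0,0],[0,0.04,-0.017,0.001,0,0,0],[0,0.04,-0.017,0.001,0,0,0],[0,0.02,-0.009,0,0,0,0],[0,0,0,0,0,0,0.1],[0,0,0,0,0,0,0.1],[0,0,0,0,0,0,0.1],[0,0,0,0,0,0,0.03],[0,0,0,0,0,0,0]]]}}

```text
clock: 9.05
position: [603.5, 19.6, 175.9]
ee_rot: [0.98, 0.199, -0.024, -0.009]
contact_force: [0.1, -1.6, -2.2]
gripper_width: 15.3
```

```bash
python3 -c "
from h import *
capdelta([620,27,170],23)"
```

```text
pos [603.5  19.6 175.9] tool delta mm [19.5  0.1 -1. ]
yaw_y -67.03 z axis [-0.051   0.0073 -0.9987]
rotvec tool [-0.0267  0.0441  0.    ]
cap_center now [601.7  19.5 169.9] rel collar [-18.3  -7.5  49.9] F [ 0.1 -1.6 -2.2] tq [-0.04 -0.12  0.05] w 15.3 t 9.05 j6 1.694
```

Emit:
{"method": "drive_tool", "body": {"moves": [[[0,0.018,0,-0.001,-0.027,0.044,0],[0,0.002,0,0,0,0,0],[0,0,0,0,0,0,0]]]}}

```text
clock: 9.35
position: [619.5, 27.0, 171.5]
ee_rot: [0.98, 0.2, -0.004, -0.0]
contact_force: [-0.5, -0.5, -1.7]
gripper_width: 14.9
```

```bash
python3 -c "
from h import *
capdelta([620,27,170],23); st=arm.read_state(); shot('wrist','w5'); import pickle; pickle.dump(st,open('pics/w5.pkl','wb'))
from fit import *
fit('w5')
shot('scene','s5')"
```

```text
pos [619.5  27.  171.5] tool delta mm [ 1.9  0.6 -4.5]
yaw_y -66.96 z axis [-0.0083 -0.0014 -1.    ]
rotvec tool [-0.002   0.0081  0.0007]
cap_center now [618.   26.8 165.5] rel collar [-2.  -0.2 45.5] F [-0.5 -0.5 -1.7] tq [ 0.02 -0.03  0.  ] w 14.9 t 9.35 j6 1.67
8778 flange tool z 7.3
bar top z -32.5 x [-17.3  36.8] y [-10.8  10.8]
36 [-1.53 -0.5  43.63] [-1.37 -0.5 ] 0.15
```

View pics/w5.png

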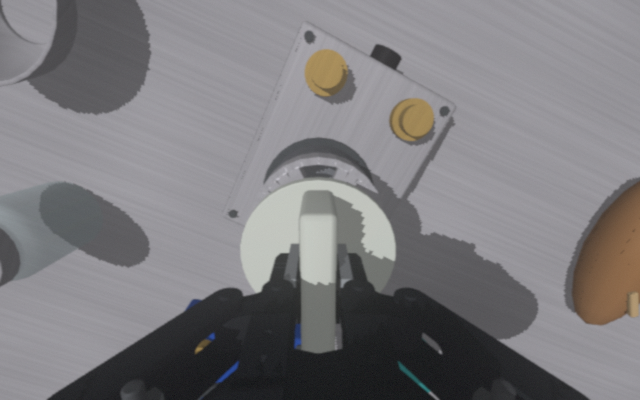

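View pics/s5.png

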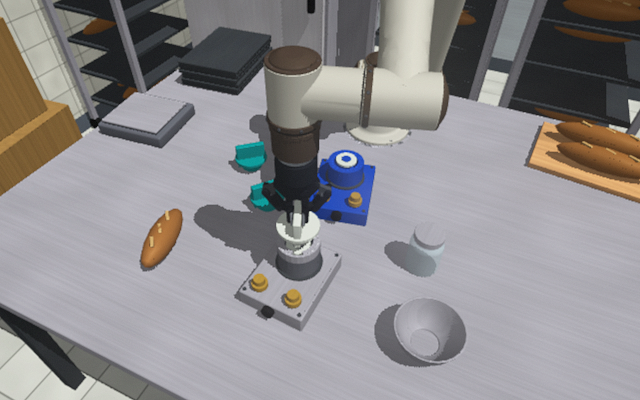

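```bash
python3 -c "
from h import *
import pickle
from scipy.optimize import least_squares
st=pickle.load(open('pics/w5.pkl','rb')); d=np.load('pics/w5.npy'); T=ext('wrist',st); P=cloud('wrist',d,T)
Q=P[140:230,250:390].reshape(-1,3); q=Q[(Q[:,2]>115)&(Q[:,2]<124)]; print(len(q),np.median(q[:,2]))
c0=np.array([620,27.]); a=np.degrees(np.arctan2(q[:,1]-c0[1],q[:,0]-c0[0])); r=np.hypot(*(q[:,:2]-c0).T); pts=[]
for k in np.arange(-20,65,4):
    s=abs(a-k)<2
    if s.sum()>3: i=np.argmax(np.where(s,r,0)); pts.append(q[i,:2]); print(k,r[i].round(1),end=' ')
pts=np.array(pts); s2=least_squares(lambda c: np.hypot(*(pts-c[:2]).T)-46,c0,loss='soft_l1'); print(s2.x)
"

```

```text
1899 119.43271423078912
-20 45.5 -16 45.4 -12 45.5 -8 45.8 -4 45.9 0 45.6 4 45.9 8 46.1 12 46.0 16 46.0 20 46.0 24 46.2 28 46.1 32 46.0 36 46.3 40 46.5 44 46.3 48 46.3 52 46.7 56 46.6 60 46.5 64 46.6 [619.77614161  27.80332129]
```

Collar axis from this view is (619.8, 27.8), which agrees with the earlier view. The gap at (318,172) lines up with the bar. Centring, then lowering.

Emit:
{"method": "drive_tool", "body": {"moves": [[[0,0.002,0,0,-0.002,0.008,0],[0,0,0,0,0,0,0]]]}}

```text
clock: 9.65
position: [621.2, 27.2, 171.8]
ee_rot: [0.98, 0.199, 0.0, -0.0]
contact_force: [0.2, 0.2, -2.3]
gripper_width: 14.9
```

```bash
sed -i 's/620,27.0,120/619.8,27.5,120/' h.py; python3 -c "
from h import *
capdelta([619.8,27.5,150],23)"
```

```text
pos [621.2  27.2 171.8] tool delta mm [ 0.2 -0.4 15.8]
yaw_y -67.01 z axis [ 5.e-04  3.e-04 -1.e+00]
rotvec tool [-0.0001 -0.0005 -0.0001]
cap_center now [619.8  27.  165.8] rel collar [-0.  -0.5 45.8] F [ 0.2  0.2 -2.3] tq [ 0.01 -0.01  0.03] w 14.9 t 9.65 j6 1.669
```

Emit:
{"method": "drive_tool", "body": {"moves": [[[0,0,0,0.008,0,0,0],[0,0,0,0.006,0,0,0],[0,0,0,0,0,0,0]]]}}

```text
clock: 9.95
position: [620.9, 26.9, 156.7]
ee_rot: [0.98, 0.199, 0.0, -0.0]
contact_force: [-1.1, -0.2, -2.3]
gripper_width: 15.0
```

```bash
python3 -c "
from h import *
capdelta([619.8,27.5,145],23)"
```

```text
pos [620.9  26.9 156.7] tool delta mm [ 0.6 -0.6  5.7]
yaw_y -67.04 z axis [ 2.e-04  7.e-04 -1.e+00]
rotvec tool [-0.0005 -0.0005 -0.0006]
cap_center now [619.4  26.7 150.7] rel collar [-0.4 -0.8 30.7] F [-1.1 -0.2 -2.3] tq [-0.01 -0.01  0.03] w 15.0 t 9.95 j6 1.669
```

Emit:
{"method": "drive_tool", "body": {"moves": [[[0,0.001,-0.001,0.003,0,0,0],[0,0,0,0.003,0,0,0],[0,0,0,0,0,0,0]]]}}

```text
clock: 10.25
position: [621.7, 28.4, 150.9]
ee_rot: [0.98, 0.199, 0.0, -0.0]
contact_force: [-0.6, -0.4, -1.8]
gripper_width: 15.2
```

```bash
python3 -c "
from h import *
capdelta([619.8,27.5,145],23)"
```

```text
pos [621.7  28.4 150.9] tool delta mm [-0.7  0.5 -0.1]
yaw_y -67.01 z axis [ 8.e-04  3.e-04 -1.e+00]
rotvec tool [ 0.     -0.0008 -0.0001]
cap_center now [620.3  28.2 144.9] rel collar [ 0.5  0.7 24.9] F [-0.6 -0.4 -1.8] tq [0.03 0.08 0.03] w 15.2 t 10.25 j6 1.667
```

At 24.9 mm above the mouth with no contact force, the lugs are through the gaps (on the rim it would have stopped at 29). Pressing.

Emit:
{"method": "drive_tool", "body": {"moves": [[[0,0,0,0.003,0,0,0],[0,0,0,0.003,0,0,0],[0,0,0,0,0,0,0]]]}}

```text
clock: 10.55
position: [622.0, 28.5, 147.5]
ee_rot: [0.98, 0.2, 0.001, 0.0]
contact_force: [-3.1, 0.1, 4.9]
gripper_width: 15.4
```

```bash
python3 -c "
from h import *
capdelta([619.8,27.5,131],23)"
```

```text
pos [622.   28.5 147.5] tool delta mm [-1.   0.4 10.5]
yaw_y -66.96 z axis [ 2.6e-03 -1.0e-04 -1.0e+00]
rotvec tool [ 0.0011 -0.0023  0.0008]
cap_center now [620.5  28.3 141.5] rel collar [ 0.7  0.8 21.5] F [-3.1  0.1  4.9] tq [0.21 0.93 0.02] w 15.4 t 10.55 j6 1.667
```

Emit:
{"method": "drive_tool", "body": {"moves": [[[0,-0.001,0,0.004,0,-0.002,0],[0,0,0,0.005,0,0,0],[0,0,0,0.004,0,0,0]]]}}

```text
clock: 10.85
position: [622.0, 28.4, 138.2]
ee_rot: [0.98, 0.2, 0.002, 0.001]
contact_force: [-4.6, 1.3, 7.8]
gripper_width: 15.2
```

```bash
python3 -c "
from h import *
capdelta([619.8,27.5,131],23)"
```

```text
pos [622.   28.4 138.2] tool delta mm [-1.   0.4  1.2]
yaw_y -66.9 z axis [ 5.e-03 -5.e-04 -1.e+00]
rotvec tool [ 0.0024 -0.0044  0.0018]
cap_center now [620.6  28.2 132.2] rel collar [ 0.8  0.7 12.2] F [-4.6  1.3  7.8] tq [ 0.32  1.44 -0.05] w 15.2 t 10.85 j6 1.667
```

Emit:
{"method": "drive_tool", "body": {"moves": [[[0,-0.002,0.001,0.002,0.002,-0.005,0],[0,0,0,0.001,0,0,0],[0,0,0,0.001,0,0,0]]]}}

```text
clock: 11.15
position: [622.2, 28.0, 138.6]
ee_rot: [0.98, 0.201, 0.003, 0.0]
contact_force: [-3.3, 0.1, 6.5]
gripper_width: 15.0
```

```bash
python3 -c "
from h import *
capdelta([619.8,27.5,131],23)
st=arm.read_state(); shot('wrist','w6'); import pickle; pickle.dump(st,open('pics/w6.pkl','wb'))
from fit import *
fit('w6'); shot('scene','s6')"
```

```text
pos [622.2  28.  138.6] tool delta mm [-1.  -0.1  1.6]
yaw_y -66.8 z axis [ 5.3e-03  7.0e-04 -1.0e+00]
rotvec tool [ 0.0014 -0.0052  0.0036]
cap_center now [620.8  27.8 132.6] rel collar [ 1.   0.3 12.6] F [-3.3  0.1  6.5] tq [0.19 1.46 0.04] w 15.0 t 11.15 j6 1.67
8763 flange tool z 7.3
bar top z -32.5 x [-17.2  36.9] y [-10.8  10.7]
36 [-1.65 -0.55 43.63] [-1.49 -0.55] 0.16
```

View pics/w6.png

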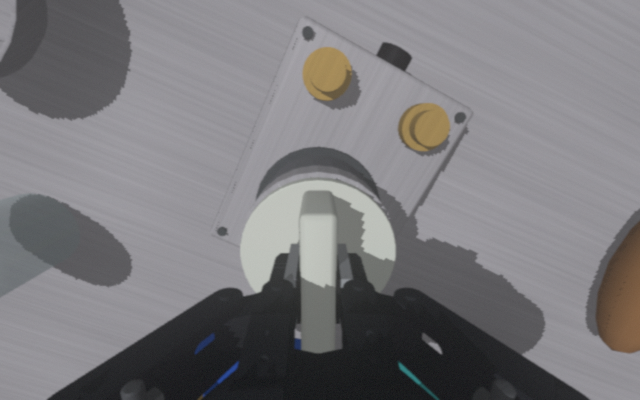

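Emit:
{"method": "drive_tool", "body": {"moves": [[[0,-0.001,0,0.004,0,-0.004,0],[0,0,0,0.003,0,0,0.03],[0,0,0,0.002,0,0,0.06],[0,0,0,0.002,0,0,0.06],[0,0,0,0.002,0,0,0.06]]]}}

```text
clock: 11.75
position: [623.8, 27.6, 135.2]
ee_rot: [0.995, 0.096, 0.006, 0.002]
contact_force: [-5.6, 0.9, 8.7]
gripper_width: 15.3
```

```bash
python3 -c "
from h import *
capdelta([619.8,27.5,131],-57)"
```

```text
pos [623.8  27.6 135.2] tool delta mm [-3.8  0.8 -1.8]
yaw_y -78.97 z axis [ 0.0113 -0.0023 -0.9999]
rotvec tool [-0.0024 -0.012   1.1874]
cap_center now [622.4  27.7 129.2] rel collar [2.6 0.2 9.2] F [-5.6  0.9  8.7] tq [0.52 1.79 0.1 ] w 15.3 t 11.75 j6 1.454
```

Emit:
{"method": "drive_tool", "body": {"moves": [[[0,-0.003,0,0.001,-0.002,-0.012,0.04],[0,-0.002,0,0.001,0,-0.003,0.06],[0,-0.002,0,0.001,0,0,0.08]]]}}

```text
clock: 12.05
position: [622.9, 27.0, 138.6]
ee_rot: [1.0, 0.005, 0.007, 0.003]
contact_force: [1.4, 1.7, -0.2]
gripper_width: 15.4
```

```bash
python3 -c "
from h import *
capdelta([619.8,27.5,131],-57)"
```

```text
pos [622.9  27.  138.6] tool delta mm [-2.7  0.9  1.6]
yaw_y -89.47 z axis [ 0.0136 -0.0061 -0.9999]
rotvec tool [-1.0000e-03 -1.5500e-02  1.0041e+00]
cap_center now [621.6  27.4 132.6] rel collar [ 1.8 -0.1 12.6] F [ 1.4  1.7 -0.2] tq [ 0.33 -0.03  0.21] w 15.4 t 12.05 j6 1.266
```

Emit:
{"method": "drive_tool", "body": {"moves": [[[0,-0.002,0,0.003,-0.001,-0.014,0.03],[0,-0.001,0.001,0.002,0,-0.004,0.08],[0,-0.001,0.001,0.002,0,-0.002,0.08],[0,-0.001,0.001,0.002,0,-0.002,0.08]]]}}

```text
clock: 12.45
position: [623.3, 25.7, 137.2]
ee_rot: [0.991, -0.132, 0.004, 0.002]
contact_force: [-2.3, 3.4, 8.4]
gripper_width: 15.3
```

```bash
python3 -c "
from h import *
capdelta([619.8,27.5,131],-57)"
```

```text
pos [623.3  25.7 137.2] tool delta mm [-3.1  0.4  0.1]
yaw_y -105.21 z axis [ 0.0068 -0.0042 -1.    ]
rotvec tool [-7.000e-04 -8.100e-03  7.294e-01]
cap_center now [622.1  26.4 131.1] rel collar [ 2.3 -1.1 11.1] F [-2.3  3.4  8.4] tq [0.89 0.93 0.14] w 15.3 t 12.45 j6 0.998
```

Emit:
{"method": "drive_tool", "body": {"moves": [[[0,-0.003,0,0.002,0,-0.008,0.06],[0,-0.002,0.001,0.002,0,-0.002,0.08],[0,-0.001,0.001,0.002,0,-0.002,0.08],[0,-0.001,0.001,0.002,0,-0.002,0.08]]]}}

```text
clock: 12.85
position: [622.9, 24.9, 137.9]
ee_rot: [0.96, -0.281, 0.006, -0.001]
contact_force: [-1.5, 1.8, 8.4]
gripper_width: 15.2
```

```bash
python3 -c "
from h import *
capdelta([619.8,27.5,131],-57)"
```

```text
pos [622.9  24.9 137.9] tool delta mm [-2.9  0.4  0.9]
yaw_y -122.68 z axis [ 1.220e-02 -6.000e-04 -9.999e-01]
rotvec tool [-0.0083 -0.0091  0.4245]
cap_center now [622.   26.  131.9] rel collar [ 2.2 -1.5 11.9] F [-1.5  1.8  8.4] tq [0.61 0.87 0.15] w 15.2 t 12.85 j6 0.696
```

Emit:
{"method": "drive_tool", "body": {"moves": [[[0,-0.003,0.001,0.003,-0.008,-0.009,0.06],[0,-0.002,0.001,0.002,-0.002,-0.002,0.08],[0,-0.001,0.001,0.002,-0.002,-0.002,0.08],[0,-0.001,0.001,0.002,-0.002,-0.002,0.08]]]}}

```text
clock: 13.25
position: [622.2, 24.5, 137.9]
ee_rot: [0.906, -0.424, 0.006, 0.0]
contact_force: [-1.9, -0.3, 7.5]
gripper_width: 15.3
```

```bash
python3 -c "
from h import *
capdelta([619.8,27.5,131],-57)"
```

```text
pos [622.2  24.5 137.9] tool delta mm [-2.5  0.5  0.8]
yaw_y -140.17 z axis [ 0.0101 -0.0055 -0.9999]
rotvec tool [-0.0049 -0.0104  0.1192]
cap_center now [621.7  25.8 131.8] rel collar [ 1.9 -1.7 11.8] F [-1.9 -0.3  7.5] tq [0.05 0.68 0.09] w 15.3 t 13.25 j6 0.387
```

Emit:
{"method": "drive_tool", "body": {"moves": [[[0,-0.003,0.001,0.003,-0.005,-0.01,0.05],[0,-0.002,0.001,0.002,-0.002,-0.002,0.06],[0,-0.001,0.001,0.002,-0.002,-0.002,0.05]]]}}

```text
clock: 13.55
position: [621.8, 25.0, 137.7]
ee_rot: [0.868, -0.496, 0.004, -0.0]
contact_force: [-1.5, -1.6, 7.9]
gripper_width: 14.9
```

```bash
python3 -c "
from h import *
capdelta([619.8,27.5,131],-57)"
```

```text
pos [621.8  25.  137.7] tool delta mm [-1.8  0.7  0.7]
yaw_y -149.44 z axis [ 0.0078 -0.0038 -1.    ]
rotvec tool [-0.0046 -0.0074 -0.0427]
cap_center now [621.4  26.3 131.7] rel collar [ 1.6 -1.2 11.7] F [-1.5 -1.6  7.9] tq [-0.17  0.67  0.06] w 14.9 t 13.55 j6 0.226
```

Emit:
{"method": "drive_tool", "body": {"moves": [[[0,-0.002,0.001,0.003,-0.004,-0.007,0.06],[0,-0.001,0.001,0.002,0,0,0.05]]]}}

```text
clock: 13.75
position: [621.2, 24.9, 137.0]
ee_rot: [0.84, -0.542, 0.004, -0.001]
contact_force: [-3.3, -0.8, 8.1]
gripper_width: 15.5
```

```bash
python3 -c "
from h import *
capdelta([619.8,27.5,131],-60)"
```

```text
pos [621.2  24.9 137. ] tool delta mm [-1.5  0.5  0. ]
yaw_y -155.68 z axis [ 0.007  -0.0029 -1.    ]
rotvec tool [-0.0049 -0.0058 -0.0991]
cap_center now [621.   26.4 131. ] rel collar [ 1.2 -1.1 11. ] F [-3.3 -0.8  8.1] tq [-0.02  1.21  1.3 ] w 15.5 t 13.75 j6 0.119
```

The moment about z jumped to 1.3 N m at yaw -65.7°, so that's the stop. I'll back off a few degrees to mid-lock and let it rise.

Emit:
{"method": "drive_tool", "body": {"moves": [[[0,-0.001,0,0.002,-0.004,-0.005,-0.08],[0,-0.001,0,-0.001,0,0,-0.01],[0,0,0,-0.002,0,0,0],[0,0,0,-0.001,0,0,0]]]}}

```text
clock: 14.15
position: [622.0, 25.5, 142.9]
ee_rot: [0.865, -0.501, 0.003, -0.001]
contact_force: [2.4, -1.7, -7.3]
gripper_width: 15.3
```

```bash
python3 -c "
from h import *
capdelta([619.8,27.5,137],-59)"
```

```text
pos [622.   25.5 142.9] tool delta mm [-1.4  1.2 -0.1]
yaw_y -150.17 z axis [ 0.0052 -0.0019 -1.    ]
rotvec tool [-0.0036 -0.0042 -0.0204]
cap_center now [621.6  26.9 136.9] rel collar [ 1.8 -0.6 16.9] F [ 2.4 -1.7 -7.3] tq [-0.06 -0.51 -0.01] w 15.3 t 14.15 j6 0.216
```

Height is 16.9 mm and it holds against about 5 N of upward pull, so it's locked. Relaxing, opening, and retreating straight up.

Emit:
{"method": "drive_tool", "body": {"moves": [[[0,-0.001,0.001,0.001,-0.003,-0.004,0],[0.25,0,0,0,0,0,0],[0.5,0,0,0,0,0,0],[1,0,0,0,0,0,0],[1,0,0,0,0,0,0],[1,0,0,0,0,0,0],[1,0,0,0,0,0,0]]]}}

```text
clock: 14.85
position: [621.6, 25.8, 140.5]
ee_rot: [0.866, -0.501, 0.001, -0.0]
contact_force: [0.7, 0.4, 0.3]
gripper_width: 85.5
```

```bash
python3 -c "
from h import *
delta([0,0,0]); st=arm.read_state(); print(st['gripper_width'],st['contact_force'],st['wrist_torque']); shot('wrist','w7')"
```

```text
pos [621.6  25.8 140.5] tool delta mm [-287.4  551.9  139.8]
yaw_y -150.12 z axis [ 1.1e-03 -2.0e-04 -1.0e+00]
85.47188788219123 [0.67860147 0.38238322 0.30186903] [ 0.01336922 -0.00766645  0.03624596]
```

View pics/w7.png

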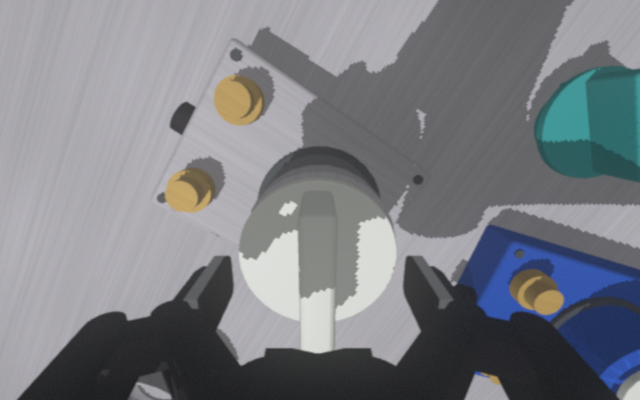

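The jaws are open and clear of the bar at (318,260). Retreating up for a check.

Emit:
{"method": "drive_tool", "body": {"moves": [[[1,0,0,-0.01,0,0,0],[1,0,0,-0.03,0,0,0],[1,0,0,-0.03,0,0,0],[1,0,0,-0.03,0,0,0],[1,-0.03,0,-0.02,0,0,0],[1,-0.04,0,0,0,0,0],[1,-0.04,0,0,0,0,0],[1,0,0,0,0,0,0],[1,0,0,0,0,0,0]]]}}

```text
clock: 15.8
position: [566.2, 123.6, 272.5]
ee_rot: [0.865, -0.502, 0.003, -0.003]
contact_force: [0.4, 0.6, -0.0]
gripper_width: 85.7
```

```bash
python3 - <<'E'
from h import *
st=arm.read_state(); im,d=shot('wrist','w8'); T=ext('wrist',st); P=cloud('wrist',d,T); shot('scene','s8'); shot('top','t8')
Q=P.reshape(-1,3); Q=Q[np.hypot(Q[:,0]-620,Q[:,1]-27.5)<60]
for zl,zh in[(128,142),(165,185)]:
    q=Q[(Q[:,2]>zl)&(Q[:,2]<zh)]; r=cv2.minAreaRect(q[:,:2].astype(np.float32)); A=np.c_[q[:,:2]-q[:,:2].mean(0),np.ones(len(q))]; k=np.linalg.lstsq(A,q[:,2],rcond=None)[0]
    print(len(q),'z',np.median(q[:,2]).round(1),np.round(r[0],1),np.round(r[1],1),round(r[2],1),'slope',k[:2].round(4))
print(st['position'],st['contact_force'],st['clock'])
E
```

```text
6448 z 135.5 [620.9  27.9] [87.6 86.4] 30.2 slope [ 0. -0.]
2424 z 175.2 [621.2  27.1] [16. 78.] 29.8 slope [-0.0027 -0.0027]
[566.21791385 123.58071448 272.47852401] [ 0.35294642  0.5817772  -0.02734629] 15.8
```

View pics/w8.png

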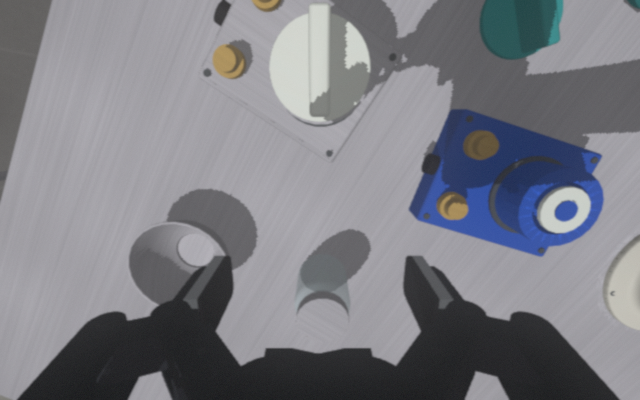

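View pics/s8.png

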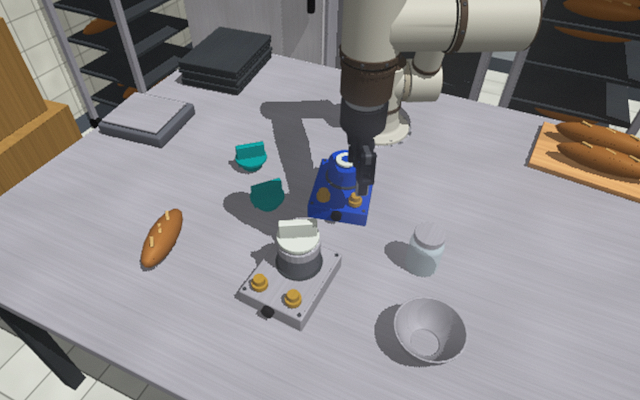

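The flange top is at z 135.5 and the bar top at 175.2, both reading about 0.5 mm low as before. That puts cap_center about 17 mm above the mouth, level, about 1.2 mm off axis. The loaf, jar and bowl are at the same pixels as at the start: (162,237), (428,248), (430,332). Handing in.

```bash
python3 -c "
from bench import arm
print(arm.job_done(), arm.read_state()['clock'])"
```

```text
the job is handed in; nothing more can be done
the job is handed in; nothing more can be done
```

The white cap is back on the grey unit and locked, and I handed the job in after about 16 s of the 67 s allowed. The hand-in gave no verdict.

- **Fit:** I gripped the cap by its bar and set it into the collar with the bar at the measured gap angle of about 23°. The lugs went straight through: cap_center reached 25 mm above the mouth with no contact force.
- **Press and turn:** I pressed it to about 9–12.6 mm above the mouth and turned it clockwise until I felt the stop (1.3 N m about the vertical). I then backed off about 5° and let it rise.
- **Lock:** While still held, it sat at 16.9 mm and held against about 5 N of upward pull.
- **After letting go:** From the camera depth, cap_center is about 17 mm above the mouth, about 1.2 mm off the axis and tilted less than 0.005 rad. The jar, bowl and loaf looked unmoved, and the robot was clear of everything.
- **What disagreed:**
  - Camera heights read about 0.5 mm low.
  - While pressing, the arm drifted up to 2.8 mm off the axis by its own reading, towards +x, and I corrected it between steps.
  - The stop came about 3° later than expected from the measured gap angle.
  - The plunger's position was only inferred from the cap's height.

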